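# Set up the staining tray with glass bars from the drying bin

### The job

First switch the drying bin's fan off with its lever; then draw every glass bar out through its slot along its slope and lay each one in a pair of notches across the staining tray, handling the brittle glass gently: no hard grip, no hard knocks. When all the bars lie in their notches, stand the slide carrier level on them, across the bars in the middle of the tray, and leave the other things on the bench where they are.

Things in the scene. Friction and masses are not known exactly. Their poses are not given: they have to be found in the camera images.
- drier: White drying bin, blue roof, fixed; 240 (x) x 130 (y) x 106 mm high, walls 6 mm, floor top at z = 6; origin: centre of its underside. Closed all round but for four upright slots in the wall on its own -y side (outer face at y = -65 mm), at x = -82.5, -27.5, 27.5, 82.5 mm, each 18 mm wide, from the sill at z = 52 up to z = 94 mm. On the roof: a lever block with a red ball.
- sill (a point): Point at the middle of the drier's slotted wall, outer face, sill height. A bar in a slot rests its inner end on the bin's floor near the back wall, leans on the sill and rises outwards at 22 degrees to the level; about 90 mm sticks out. It comes out only along its own sloping line: about 130 mm of travel until its inner end clears the wall. Own axes as the drier's.
- fan (a joint): Fan lever on the drier's roof: 0 leaning to the drier's own -x side (fan on), 1.0 rad leaning fully to its +x side (fan off). Turns about a level axis along the drier's y, stays where it is left, moves with under 2 N at the ball.
- fan_tip (a point): Centre of the lever's red ball, 26 mm across; 60 mm from the lever's pivot, which is at x = 0, y = 38, z = 128 mm in the drier's frame; the rod below the ball is 10 mm thick.
- bar1_mid (a point): Centre of glass bar 1 (None if absent): pale opal glass, 220 mm long, 12 x 12 mm, 55 g. Own x runs along it to the orange end (last 50 mm), which sticks out of the drier's slot at x = -82.5 mm at the start. Brittle: breaks if the two fingers together bear on it with over 30 N (grip at 10 N or less), or if pressed or knocked on drier or tray with over 25 N.
- bar2_mid (a point): Centre of glass bar 2 (None if absent): pale opal glass, 220 mm long, 12 x 12 mm, 55 g. Own x runs along it to the orange end (last 50 mm), which sticks out of the drier's slot at x = -27.5 mm at the start. Brittle: breaks if the two fingers together bear on it with over 30 N (grip at 10 N or less), or if pressed or knocked on drier or tray with over 25 N.
- bar3_mid (a point): Centre of glass bar 3 (None if absent): pale opal glass, 220 mm long, 12 x 12 mm, 55 g. Own x runs along it to the orange end (last 50 mm), which sticks out of the drier's slot at x = 27.5 mm at the start. Brittle: breaks if the two fingers together bear on it with over 30 N (grip at 10 N or less), or if pressed or knocked on drier or tray with over 25 N.
- bar4_mid (a point): Centre of glass bar 4 (None if absent): pale opal glass, 220 mm long, 12 x 12 mm, 55 g. Own x runs along it to the orange end (last 50 mm), which sticks out of the drier's slot at x = 82.5 mm at the start. Brittle: breaks if the two fingers together bear on it with over 30 N (grip at 10 N or less), or if pressed or knocked on drier or tray with over 25 N.
- tray: Steel staining tray, fixed, 200 (x) x 120 (y) mm, floor 4 mm; origin: centre of its underside. Two long walls, 10 mm thick, centred at y = -55 and 55 mm, carry four facing pairs of notches at x = -67.5, -22.5, 22.5, 67.5 mm, each 18 mm wide, flat bottoms at z = 35 mm, blue posts between them up to z = 43 mm.
- tray_rest (a point): Point over the tray's centre, 41 mm above its underside: the height of a laid bar's centre (its top is then 47 mm up). Own axes as the tray's. A bar lies along the tray's y in a pair of notches, either way round, its ends overhanging the walls by 50 mm each.
- carrier_grip (a point): Point on the grip of the loose slide carrier, 50 mm above its underside: an aluminium plate 160 (own x) x 60 (y) x 5 mm with slides on it and, in its middle, an upright black grip 14 (x) x 40 (y) mm that reaches up to 70 mm; about 150 g. On the bars its own x lies across them; it needs two or more bars under it, on both sides of its middle.
- stain_bottle: Amber stain bottle, 56 mm across, 130 mm high; a bystander; origin: centre of its underside.
- beaker: Clear beaker, 68 mm across, 80 mm high; a bystander; origin: centre of its underside.
- petri: Clear dish, 90 mm across, 15 mm high; a bystander; origin: centre of its underside.
- slide_box: Paper-white box 80 x 110 x 45 mm high; a bystander; origin: centre of its underside.
- spatula: Steel spatula with a green end, 150 x 12 x 6 mm; a bystander; origin: centre of its underside.
- notebook: Blue notebook 70 x 110 x 14 mm; a bystander; origin: centre of its underside.
Things that resemble listed ones, but are neither listed nor needed, are in the scene too. Leave any red look-alike of the part that bears bar1_mid alone. Of the things that look like the part that bears carrier_grip, the smaller one is meant.

How it is judged:
On the way, in this order (a step that is already met when the one before it is completed fails the run):
1. the drier's fan lever is over to off (value of joint fan above 0.8 rad), for 0.2 s.
2. every glass bar lies in a pair of tray notches (z of bar1_mid in the frame of tray between 0.036 and 0.045 m and x of bar1_mid in the frame of tray between -0.08 and 0.08 m and y of bar1_mid in the frame of tray between -0.03 and 0.03 m and angle between the x axis of each of bar1_mid, bar2_mid, bar3_mid, bar4_mid and the y axis of tray, either way round below 0.08 rad and z of bar2_mid in the frame of tray between 0.036 and 0.045 m and x of bar2_mid in the frame of tray between -0.08 and 0.08 m and y of bar2_mid in the frame of tray between -0.03 and 0.03 m and z of bar3_mid in the frame of tray between 0.036 and 0.045 m and x of bar3_mid in the frame of tray between -0.08 and 0.08 m and y of bar3_mid in the frame of tray between -0.03 and 0.03 m and z of bar4_mid in the frame of tray between 0.036 and 0.045 m and x of bar4_mid in the frame of tray between -0.08 and 0.08 m and y of bar4_mid in the frame of tray between -0.03 and 0.03 m and not (contact force between bar1 and the fingers above 0.1 N) and not (contact force between bar2 and the fingers above 0.1 N) and not (contact force between bar3 and the fingers above 0.1 N) and not (contact force between bar4 and the fingers above 0.1 N)), for 0.2 s.
At the end, for the whole second after the job is handed in: Lever at 0.8 rad or more. Each bar in notches: along tray y within 0.08 rad, centre 36 to 45 mm up, within 80 mm in x and 30 mm in y of the tray centre. Carrier on the bars: grip point 94 to 102 mm up, within 55 mm in x and 40 mm in y of the tray centre, level within 0.06 rad. All at rest (z of bar1_mid in the frame of tray between 0.036 and 0.045 m and x of bar1_mid in the frame of tray between -0.08 and 0.08 m and y of bar1_mid in the frame of tray between -0.03 and 0.03 m and angle between the x axis of each of bar1_mid, bar2_mid, bar3_mid, bar4_mid and the y axis of tray, either way round below 0.08 rad and z of bar2_mid in the frame of tray between 0.036 and 0.045 m and x of bar2_mid in the frame of tray between -0.08 and 0.08 m and y of bar2_mid in the frame of tray between -0.03 and 0.03 m and z of bar3_mid in the frame of tray between 0.036 and 0.045 m and x of bar3_mid in the frame of tray between -0.08 and 0.08 m and y of bar3_mid in the frame of tray between -0.03 and 0.03 m and z of bar4_mid in the frame of tray between 0.036 and 0.045 m and x of bar4_mid in the frame of tray between -0.08 and 0.08 m and y of bar4_mid in the frame of tray between -0.03 and 0.03 m and z of carrier_grip in the frame of tray between 0.094 and 0.102 m and x of carrier_grip in the frame of tray between -0.055 and 0.055 m and y of carrier_grip in the frame of tray between -0.04 and 0.04 m and angle between carrier_grip's own z axis and vertical below 0.06 rad and value of joint fan above 0.8 rad and linear speed of each of carrier, bar1, bar2, bar3, bar4 below 0.02 m/s); the robot touches nothing.
It fails at once if a bar is drawn out (more than 50 mm) while the fan lever is not yet over to off (0.8 rad) (value of joint fan below 0.8 rad and distance of any of bar1_mid, bar2_mid, bar3_mid, bar4_mid from where it was at the start of the episode above 0.05 m).
It fails at once if a glass bar is squeezed: the fingers bear on it with more than 30 N in all (contact force between any of bar1, bar2, bar3, bar4 and the fingers above 30 N).
It fails at once if a glass bar is pressed or knocked against the drier or the tray with more than 25 N (contact force between any of bar1, bar2, bar3, bar4 and drier above 25 N or contact force between any of bar1, bar2, bar3, bar4 and tray above 25 N).
It fails at once if a bystander is moved by more than 30 mm (distance of any of stain_bottle, beaker, petri, slide_box, spatula, notebook from where it was at the start of the episode above 0.03 m).
Of bar1, bar2, bar3, bar4 only 3 to 4 are there at a start; the rules pass over those that are not, and their reading is None.
At some moment in a run one of carrier may be knocked a few centimetres aside while the robot is not near it.
It also fails if it takes over 210 s, if anything falls off the work surface, if the arm or the gripper's body presses on something with over 40 N, if the wrist force passes 120 N, or if a joint passes its speed limit or range.

### The arm

A 7-joint arm with a two-finger parallel gripper is mounted at the origin on the work surface. World frame = base frame: x ahead of the robot, y to its left, z up, the work surface at z = 0. Lengths are in m, angles in rad, forces in N, time in s.
With the tool pointing down it reaches from about 0.35 to 0.9 m from the base axis. Payload 19.9 kg.
Tool frame: the origin (TCP) lies between the finger pads; the fingertips stand 19 mm ahead of it and the grasp point (between the pads) is the TCP; z points along the fingers, y is the direction in which the jaws open and shut (so a half turn about z gives the same grasp; the last joint's range is limited). The gripper opens to 94 mm and grips with 3 to 60 N. Pads are 16 mm wide; open, the fingers measure 119 mm over their backs; the gripper's body (75 mm by 177 mm) begins 78 mm behind the grasp point.
Start: joints at [-1.264, 0.417, -0.01, 1.614, 0.005, 1.111, -0.053], TCP at [0.213, 0.588, 0.224] pointing down, gripper open.
Joint ranges: [-2.81, 2.81], [-0.39, 2.02], [-1.27, 1.25], [0.06, 2.57], [-1.19, 4.33], [0.19, 2], [-2.82, 2.82]. Speed limits (rad/s): [1.89, 1.89, 2.39, 2.39, 3.01, 3.01, 3.01].

### API

Orientations are given as a 3x3 rotation matrix whose columns are the frame's x, y, z axes.
In Python, from rig import robot gives the robot as it stands. Calls block until the motion is done:
- robot.move_ptp(position, orientation): joint-space move of the TCP to a pose.
- robot.move_linear(position, velocity=0.15, frame=None, threshold=None): straight line of the TCP; frame=None keeps the orientation; velocity is the mean speed in m/s. With threshold (N) it stops when the force on the tool has changed by that much, and returns True; else False.
- robot.goto_joints(angles): joint-space move.
- robot.gripper_to(opening): finger opening in m; the grip force is fixed at half the most; returns when the fingers have stopped.
- robot.pause(seconds).
- robot.ik(position, orientation): joint angles nearest the present ones, or None.
- robot.get_state(): the state.
- robot.grab_frame(name): name is "scene" or "top" or "wrist"; returns the picture (480x640x3 uint8, red, green, blue); there is no depth.
- robot.camera_info(name): a dict with "fx", "fy", "cx", "cy" (pixels), "dist" ([k1, k2, p1, p2, k3] as OpenCV has them; the pictures are not rectified), "rvec" (rotation vector, rad) and "tvec" (3), from world to camera coordinates, as OpenCV has them. Camera axes: x right, y down, z forward; pixel columns grow to the right and rows downward; lengths in m; the calibration is good to about 2 mm. A picture is of the moment at which its call begins: read the wrist's pose just before it. camera_info takes no time and is no camera call; for the wrist camera it gives the pose at the moment of the call.
A pose or a line that the arm cannot do raises robot.PlanningError and nothing moves.
- robot.sign_off(): hands the job in, once; it reports no verdict.
The state is a dict: "time": time; "qpos": joint angles; "joint_vel": joint speeds; "effort": joint torques, N m; "ee_pos": TCP position; "tool_rot": TCP orientation; "force": force on the tool from outside, world axes, zero at the start; "moment": the same for the moment, N m; "opening": finger opening in m.
Only numpy, scipy, OpenCV 4.12 (cv2) and the standard library are available. Lean on these libraries where they do the work, as an engineer would, in place of code of your own. Each camera call takes 0.05 s, during which the arm holds its last target.

## Working session

There is one attempt and no reset: what is moved stays moved. The work goes in short steps, each a Python script; the robot and the scene stay as the last script left them, time stands still between calls to the robot, and variables do not carry over. Pictures are saved under pics/ and viewed, and the job is handed in when it is done.

```bash
ls; mkdir -p pics; python3 - <<'E'
from rig import robot
import cv2
for n in ["scene","top","wrist"]:
    im=robot.grab_frame(n); cv2.imwrite(f"pics/{n}0.png",im[:,:,::-1]); 
    c=robot.camera_info(n); print(n,c)
s=robot.get_state();print(s)
E
```

```text
pics
scene {'fx': 494.7525968241998, 'fy': 494.7525968241998, 'cx': 327.3680456848022, 'cy': 238.5769186522829, 'dist': array([-0.12458334,  0.        ,  0.        ,  0.        ,  0.        ]), 'rvec': array([ 0.77857316,  2.38155815, -1.29150023]), 'tvec': array([ 0.45040261, -0.03698742,  1.4709693 ])}
top {'fx': 469.30990539757835, 'fy': 469.30990539757835, 'cx': 322.80168414810424, 'cy': 234.48209195229336, 'dist': array([-0.02041203,  0.        ,  0.        ,  0.        ,  0.        ]), 'rvec': array([ 1.98581216, -2.24190759,  0.2212297 ]), 'tvec': array([-0.01346751,  0.55342575,  1.23083757])}
wrist {'fx': 364.264180011203, 'fy': 364.264180011203, 'cx': 322.37831274260895, 'cy': 231.82848428159355, 'dist': array([-0.03848549,  0.        ,  0.        ,  0.        ,  0.        ]), 'rvec': array([-2.36849006, -1.66093196, -0.24144133]), 'tvec': array([-0.62521073, -0.02977179,  0.39377197])}
{'time': 0.15, 'qpos': array([-1.26447577,  0.41783278, -0.01030059,  1.61403565,  0.00471326,
        1.11071362, -0.05297519]), 'joint_vel': array([ 0.00107646, -0.00147276, -0.00182235, -0.0002469 , -0.00034521,
       -0.00095146, -0.00033214]), 'effort': array([ 9.68725362e-04, -8.51539922e+01,  6.39049821e-01, -4.26137567e+01,
       -4.89232689e-02,  1.72679586e-02,  1.04455539e-04]), 'ee_pos': array([0.21294797, 0.58730648, 0.22397165]), 'tool_rot': array([[-9.40130141e-01,  3.40815582e-01, -2.40873899e-04],
       [ 3.40815654e-01,  9.40129679e-01, -9.35759369e-04],
       [-9.24686725e-05, -9.61829182e-04, -9.99999533e-01]]), 'force': array([ 0.76523921,  0.47135627, -0.58917809]), 'moment': array([0.00369761, 0.00574921, 0.01951107]), 'opening': 0.09397874152876745}
```

View pics/scene0.png

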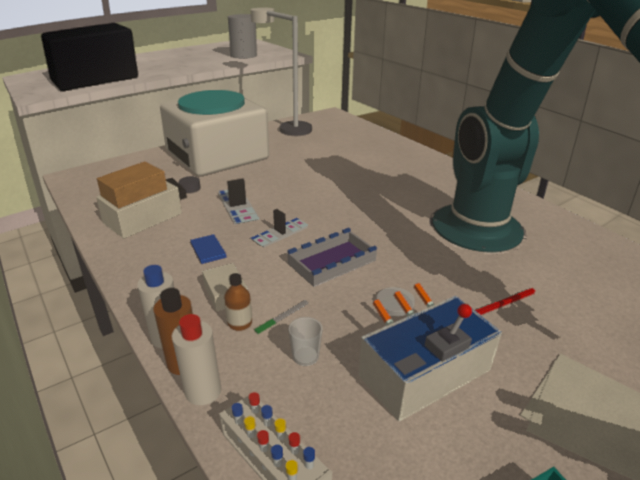

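View pics/top0.png

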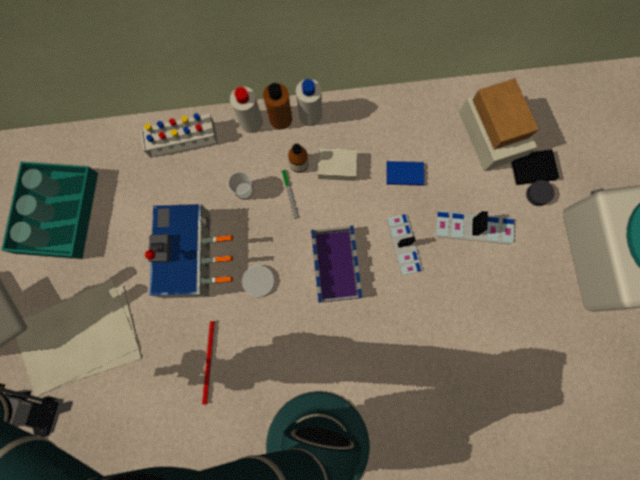

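View pics/wrist0.png

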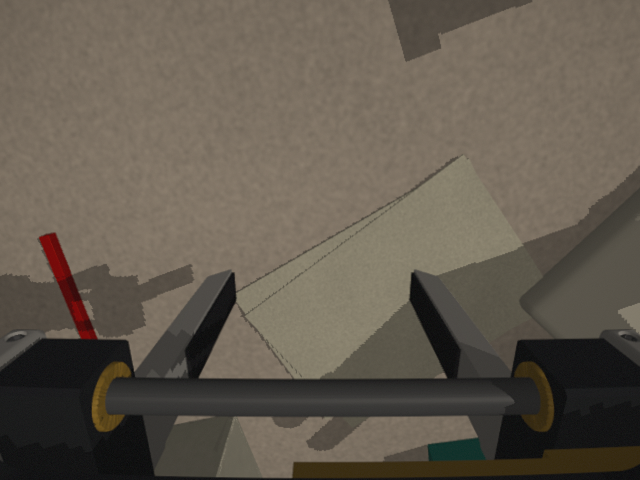

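```bash
python3 - <<'E'
import cv2
im=cv2.imread('pics/top0.png')
cv2.imwrite('pics/top0_a.png',cv2.resize(im[190:310,135:285],None,fx=5,fy=5,interpolation=cv2.INTER_CUBIC))
cv2.imwrite('pics/top0_b.png',cv2.resize(im[200:320,290:440],None,fx=5,fy=5,interpolation=cv2.INTER_CUBIC))
im=cv2.imread('pics/scene0.png')
cv2.imwrite('pics/scene0_a.png',cv2.resize(im[220:420,280:540],None,fx=3,fy=3,interpolation=cv2.INTER_CUBIC))
E
```

```text
(no output)
```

View pics/top0_a.png

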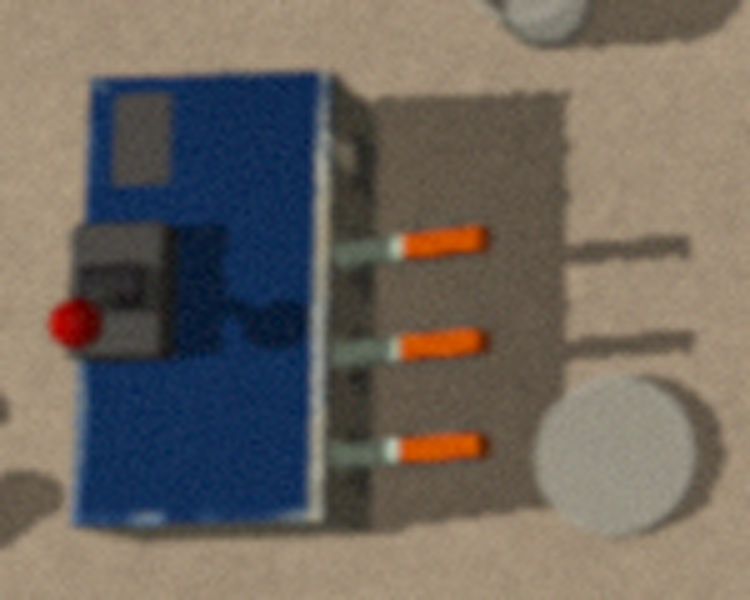

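View pics/top0_b.png

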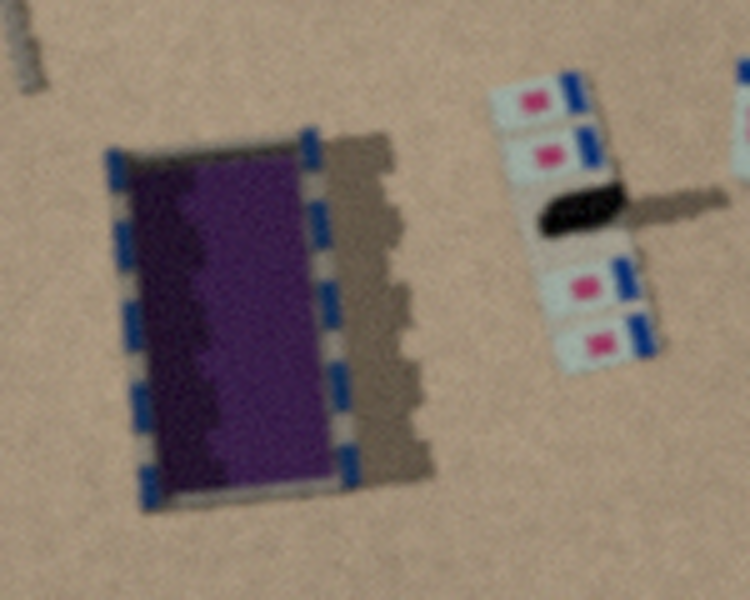

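View pics/scene0_a.png

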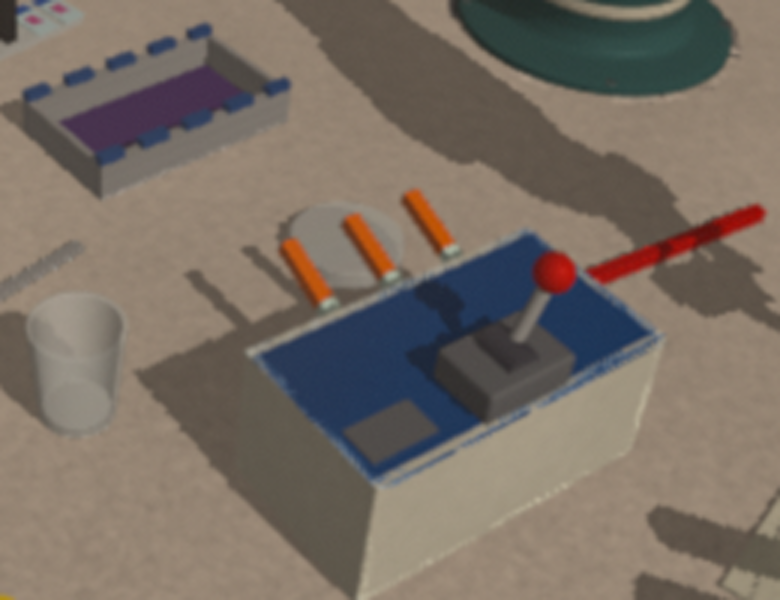

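```bash
cat > h.py <<'E'
import numpy as np, cv2
from rig import robot
def ray(name,uv,c=None):
    c=c or robot.camera_info(name)
    K=np.array([[c['fx'],0,c['cx']],[0,c['fy'],c['cy']],[0,0,1]])
    p=cv2.undistortPoints(np.array(uv,float).reshape(-1,1,2),K,c['dist']).reshape(-1,2)
    R=cv2.Rodrigues(c['rvec'])[0]; o=-R.T@np.ravel(c['tvec'])
    d=np.c_[p,np.ones(len(p))]@R
    return o,d
def onz(name,uv,z,c=None):
    o,d=ray(name,uv,c); t=(np.asarray(z)-o[2])/d[:,2]
    return o+t[:,None]*d
def tri(obs):
    A=np.zeros((3,3));b=np.zeros(3)
    for o,d in obs:
        d=d/np.linalg.norm(d);P=np.eye(3)-np.outer(d,d);A+=P;b+=P@o
    x=np.linalg.solve(A,b); return x,[np.linalg.norm((np.eye(3)-np.outer(d,d)/(d@d))@(x-o)) for o,d in obs]
def proj(name,X,c=None):
    c=c or robot.camera_info(name)
    K=np.array([[c['fx'],0,c['cx']],[0,c['fy'],c['cy']],[0,0,1]])
    return cv2.projectPoints(np.array(X,float).reshape(-1,1,3),c['rvec'],c['tvec'],K,c['dist'])[0].reshape(-1,2)
def mask(im,lo,hi):
    return cv2.inRange(cv2.cvtColor(im,cv2.COLOR_RGB2HSV),np.array(lo),np.array(hi))
def blobs(m,amin=20):
    n,l,s,ce=cv2.connectedComponentsWithStats(m)
    return [(s[i,4],ce[i],np.argwhere(l==i)[:,::-1]) for i in range(1,n) if s[i,4]>=amin]
def save(n,im): cv2.imwrite('pics/'+n+'.png',im[:,:,::-1])
E
python3 - <<'E'
from h import *
T=cv2.imread('pics/top0.png')[:,:,::-1].copy(); S=cv2.imread('pics/scene0.png')[:,:,::-1].copy()
np.set_printoptions(precision=4,suppress=True)
bl=blobs(mask(T,(105,120,40),(125,255,255)),8)
for a,c,p in bl: print('blue',a,c,p.min(0),p.max(0))
for nm,I in (('top',T),('scene',S)):
  for a,c,p in blobs(mask(I,(5,180,120),(15,255,255)),20): print(nm,'orange',a,c,p.min(0),p.max(0))
  for a,c,p in blobs(mask(I,(0,180,80),(4,255,255))|mask(I,(175,180,80),(180,255,255)),20): print(nm,'red',a,c,p.min(0),p.max(0))
a,c,p=max(bl,key=lambda b:b[0] if b[1][0]<230 else 0)
r=cv2.minAreaRect(onz('top',p,0.106)[:,:2].astype(np.float32)*1000); print('roof',r)
tp=[b for b in bl if 305<b[1][0]<365 and 220<b[1][1]<310]
print(len(tp),[ (b[0],onz('top',[b[1]],0.043)[0,:2]) for b in tp])
pts=np.vstack([b[2] for b in tp]); print('tray',cv2.minAreaRect(onz('top',pts,0.043)[:,:2].astype(np.float32)*1000))
E
```

```text
blue 158 [308.019   86.6772] [302  79] [314  94]
blue 24 [196.2917 116.4167] [194 114] [198 119]
blue 27 [159.8148 124.3333] [157 122] [162 127]
blue 26 [186.1154 129.7308] [184 127] [188 133]
blue 26 [149.4231 137.7692] [147 135] [152 140]
blue 819 [405.0427 172.812 ] [387 162] [423 184]
blue 3157 [176.9851 251.8755] [150 205] [198 294]
blue 41 [442.6585 214.3171] [438 212] [448 216]
blue 20 [404.25 218.15] [403 215] [406 221]
blue 41 [457.561  215.7561] [453 214] [462 218]
blue 40 [492.5 219.3] [488 217] [497 221]
blue 45 [507.8889 220.8222] [503 219] [513 223]
blue 17 [351.8824 229.9412] [351 227] [353 233]
blue 21 [407.4762 229.1429] [406 226] [409 232]
blue 18 [312.9444 233.8333] [312 231] [314 237]
blue 22 [353.5 244.5] [352 241] [355 248]
blue 24 [314.9583 248.75  ] [314 245] [316 253]
blue 21 [414.5714 255.3333] [413 252] [416 259]
blue 21 [355.4286 260.4286] [354 257] [357 264]
blue 27 [316.4444 264.6296] [315 261] [318 269]
blue 25 [417.8  266.52] [416 263] [420 270]
blue 22 [357.5909 276.8636] [356 273] [359 281]
blue 29 [318.2759 281.2414] [317 277] [320 285]
blue 21 [359
[... 984 characters left out ...]
3]
scene red 109 [293.8899 439.    ] [289 433] [298 445]
roof ((547.5067138671875, 313.28271484375), (119.395751953125, 236.27633666992188), 84.36715698242188)
10 [(np.int32(17), array([ 0.5534, -0.1621])), (np.int32(18), array([ 0.5556, -0.0535])), (np.int32(22), array([ 0.5122, -0.1611])), (np.int32(24), array([ 0.5132, -0.0542])), (np.int32(21), array([ 0.4676, -0.1604])), (np.int32(27), array([ 0.469, -0.053])), (np.int32(22), array([ 0.4221, -0.1602])), (np.int32(29), array([ 0.4232, -0.0526])), (np.int32(21), array([ 0.3791, -0.1591])), (np.int32(19), array([ 0.3806, -0.052 ]))]
tray ((466.9372253417969, -106.65431213378906), (115.32745361328125, 192.35992431640625), 89.23721313476562)
```

```bash
python3 - <<'E'
from h import *
np.set_printoptions(precision=4,suppress=True)
T=cv2.imread('pics/top0.png')[:,:,::-1].copy(); S=cv2.imread('pics/scene0.png')[:,:,::-1].copy()
def R(n,uv): o,d=ray(n,[uv]); return o,d[0]
def ob(I): return sorted([c for a,c,p in blobs(mask(I,(5,180,120),(15,255,255)),50)],key=lambda c:-c[0])
t=sorted([b for b in ob(T)],key=lambda c:-c[1]); s=sorted(ob(S),key=lambda c:-c[0])
for a,b in zip(t,s): print('or',*tri([R('top',a),R('scene',b)]))
print('ball',*tri([R('top',(148.95,254.3)),R('scene',(464.7,310.5))]))
# roof corners in top (5x crop + 135,190) outer corners of rim
for q in [(93,78),(330,72),(318,520),(75,524)]:
    uv=(135+q[0]/5-.4,190+q[1]/5-.4); print('corner',uv,onz('top',[uv],.106)[0])
# scene corners (crop 3x +280,220)
for q in [(250,352),(378,484),(660,336),(530,233)]:
    uv=(280+q[0]/3-.33,220+q[1]/3-.33); print('sc corner',uv,onz('scene',[uv],.106)[0])
# base edge front corner bottom
print(onz('scene',[(280+360/3,220+598/3)],0)[0])
# orange per-bar axis ends in top
for a,c,p in blobs(mask(T,(5,180,120),(15,255,255)),50):
    l=p[p[:,0]<=p[:,0].min()+1].mean(0);r=p[p[:,0]>=p[:,0].max()-1].mean(0);print('bar line',onz('top',[l,r],[.12,.135]))
# trays scene
bl=blobs(mask(S,(105,100,30),(125,255,255)),8)
pts=[c for a,c,p in bl if 280<c[0]<380 and 225<c[1]<285]
print(len(pts));print(onz('scene',pts,.043))
E
```

```text
or [0.4549 0.1949 0.0878] [np.float64(0.0006351040646100296), np.float64(0.0006351040646101135)]
or [0.5098 0.1902 0.0882] [np.float64(0.0011916135069440165), np.float64(0.0011916135069442067)]
or [0.5643 0.1846 0.0874] [np.float64(0.0006540829347044346), np.float64(0.0006540829347044115)]
ball [0.5252 0.3517 0.182 ] [np.float64(0.0011583741823845643), np.float64(0.0011583741823845744)]
corner (153.2, 205.2) [0.6723 0.3625 0.106 ]
corner (200.6, 204.0) [0.66   0.2355 0.106 ]
corner (198.2, 293.6) [0.4222 0.258  0.106 ]
corner (149.6, 294.40000000000003) [0.4351 0.3833 0.106 ]
sc corner (363.00333333333333, 337.00333333333333) [0.661  0.2372 0.106 ]
sc corner (405.67, 381.0033333333334) [0.6714 0.3617 0.106 ]
sc corner (499.67, 331.67) [0.439  0.3832 0.106 ]
sc corner (456.33666666666664, 297.3366666666667) [0.4276 0.2627 0.106 ]
[0.669  0.3621 0.    ]
bar line [[0.5563 0.1969 0.12  ]
 [0.5539 0.1581 0.135 ]]
bar line [[0.5039 0.2012 0.12  ]
 [0.5003 0.1649 0.135 ]]
bar line [[0.4509 0.2052 0.12  ]
 [0.4468 0.1692 0.135 ]]
10
[[ 0.3832 -0.1551  0.043 ]
 [ 0.426  -0.156   0.043 ]
 [ 0.4705 -0.1567  0.043 ]
 [ 0.517  -0.1567  0.043 ]
 [ 0.385  -0.0463  0.043 ]
 [ 0.559  -0.1577  0.043 ]
 [ 0.4273 -0.0473  0.043 ]
 [ 0.4719 -0.0484  0.043 ]
 [ 0.5168 -0.0486  0.043 ]
 [ 0.56   -0.0494  0.043 ]]
```

```bash
cat >> h.py <<'E'
np.set_printoptions(precision=4,suppress=True)
YAW=-0.0925; DO=np.array([.5487,.3105,0])
def Rz(a): return np.array([[np.cos(a),-np.sin(a),0],[np.sin(a),np.cos(a),0],[0,0,1.]])
DR=Rz(YAW)
def D(x,y,z): return DO+DR@np.array([x,y,z])
def tool(zdir,ydir):
    z=np.array(zdir,float);z/=np.linalg.norm(z);y=np.array(ydir,float);y-=z*(y@z);y/=np.linalg.norm(y)
    return np.c_[np.cross(y,z),y,z]
def st(msg=''):
    s=robot.get_state(); print(msg,'t%.2f'%s['time'],'p',s['ee_pos'],'F',s['force'],'op%.5f'%s['opening']); return s
E
python3 - <<'E'
from h import *
R=tool([0,0,-1],DR[:,1])
p0=D(-.075,.038,.26)
print(robot.ik(p0,R))
robot.gripper_to(0.0)
robot.move_ptp(p0,R)
robot.move_linear(D(-.075,.038,.184),velocity=.15)
st('down')
h=robot.move_linear(D(.022,.038,.184),velocity=.06,threshold=6); st('pushed %s'%h)
save('top1',robot.grab_frame('top'));save('scene1',robot.grab_frame('scene'))
S=robot.grab_frame('scene');T=robot.grab_frame('top')
def R1(n,uv): o,d=ray(n,[uv]); return o,d[0]
for n,I in (('top',T),('scene',S)):
  for a,c,p in blobs(mask(I,(0,180,80),(4,255,255))|mask(I,(175,180,80),(180,255,255)),20): print(n,a,c)
E
```

```text
[-0.7477  0.333   0.0716  1.6528 -0.0256  1.1567  0.8086]
down t3.56 p [0.4776 0.3558 0.1847] F [-0.2174 -0.4747 -0.7525] op0.00043
pushed True t4.78 p [0.5582 0.3475 0.1833] F [-4.5019 -0.1921  6.0939] op0.00072
top 146 [240.7397  93.9521]
top 25 [172.2  121.44]
top 26 [198.1538 126.9615]
top 30 [161.5667 134.8333]
top 153 [209.9673 341.3987]
scene 129 [522.031  294.4961]
scene 421 [190.2755 326.5439]
scene 138 [441.529 321.971]
scene 90 [254.     398.6222]
scene 108 [262.6574 436.8981]
scene 109 [293.8899 439.    ]
```

```bash
python3 - <<'E'
from h import *
w=onz('scene',[(441.5,322)],.181)[0]; print(DR.T@(w-DO))
st()
robot.move_linear(D(-.02,.038,.184),velocity=.1)
robot.move_linear(D(-.02,.038,.25),velocity=.15)
st()
I=robot.grab_frame('scene');save('scene2',I);cv2.imwrite('pics/s2a.png',cv2.resize(I[220:420,280:540,::-1],None,fx=3,fy=3))
E
```

```text
[0.0297 0.0384 0.181 ]
 t4.98 p [0.5581 0.3475 0.1833] F [-4.0156 -0.1318  5.9218] op0.00048
 t5.98 p [0.5323 0.3499 0.2491] F [-0.622   0.2821  0.0678] op0.00046
```

View pics/s2a.png

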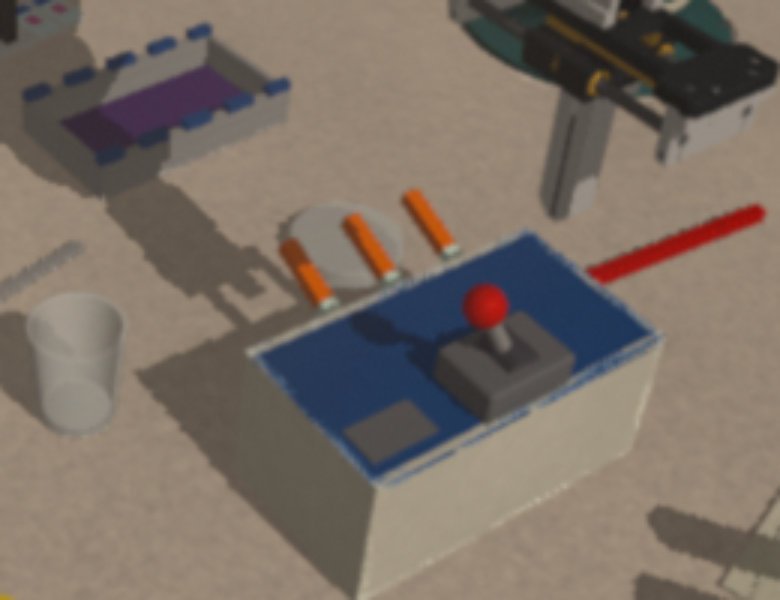

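```bash
python3 - <<'E'
from h import *
ty=-.014
R=tool([0,0,-1],Rz(ty)[:,1])
robot.move_ptp([.468,-.0525,.24],R)
robot.gripper_to(.04)
I=robot.grab_frame('wrist');save('w3',I);c=robot.camera_info('wrist');np.save('w3.npy',c,allow_pickle=True)
h=robot.move_linear([.468,-.0525,.032],velocity=.12,threshold=8);st(h)
for cmd in (.0105,.0098,.009):
    robot.gripper_to(cmd); st('cmd %.4f'%cmd)
    h=robot.move_linear(robot.get_state()['ee_pos']+[0,0,.004],velocity=.02,threshold=50); s=st('pulled %s'%h)
E
```

```text
False t10.25 p [ 0.4683 -0.0525  0.0324] F [-0.4539 -0.5783 -0.5343] op0.04025
cmd 0.0105 t10.89 p [ 0.468  -0.0526  0.032 ] F [-0.1364 -0.8079  1.1559] op0.01054
pulled False t11.24 p [ 0.4681 -0.0526  0.0362] F [ 0.6318 -1.3498  0.31  ] op0.01039
cmd 0.0098 t11.46 p [ 0.4682 -0.0528  0.0361] F [ 0.3274 -2.4072  6.1807] op0.00972
pulled False t11.82 p [ 0.4676 -0.0528  0.0401] F [-6.0871 -2.4028  3.7387] op0.01029
cmd 0.0090 t12.03 p [ 0.4676 -0.0528  0.0401] F [-5.3477 -2.0124  3.9226] op0.00943
pulled False t12.38 p [ 0.4659 -0.0528  0.0429] F [  1.0881  -3.7875 -28.4736] op0.00955
```

View pics/w3.png

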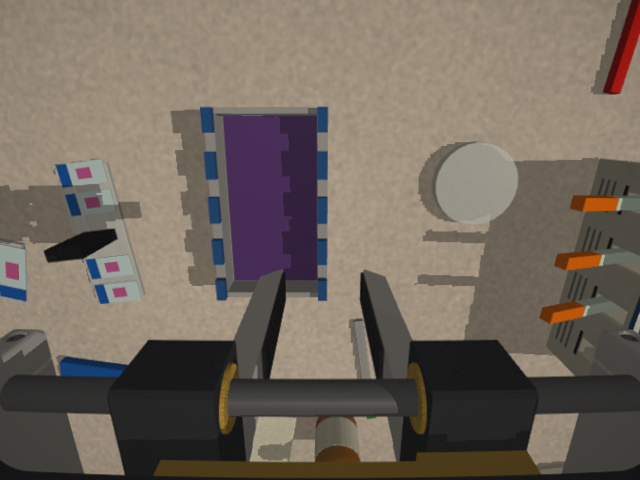

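```bash
python3 - <<'E'
from h import *
def pull(cmd,dz=.004):
    p=np.array([.468,-.0528,.034])
    robot.gripper_to(.014); robot.move_linear(p,velocity=.05)
    robot.gripper_to(cmd); a=st('cmd %.4f'%cmd)
    h=robot.move_linear(p+[0,0,dz],velocity=.02,threshold=80); s=st('  pulled %s'%h)
pull(.0095); pull(.009); pull(.009,.008); pull(.0,.008)
robot.gripper_to(.014)
E
```

```text
cmd 0.0095 t13.34 p [ 0.468  -0.0529  0.034 ] F [-0.1329 -0.6336 -3.4542] op0.01032
  pulled False t13.69 p [ 0.4668 -0.0528  0.0376] F [ -3.4571  -1.3491 -14.4735] op0.00975
cmd 0.0090 t14.53 p [ 0.468  -0.0529  0.034 ] F [ 1.226  -0.1517 -3.3662] op0.00965
  pulled False t14.88 p [ 0.4663 -0.0528  0.0367] F [  2.3191  -1.0718 -28.3539] op0.01001
cmd 0.0090 t15.71 p [ 0.468  -0.0528  0.034 ] F [ 0.9406 -0.8175 -2.9886] op0.00968
  pulled False t16.26 p [ 0.4652 -0.0528  0.0402] F [ -1.1214  -1.3845 -35.7542] op0.00959
cmd 0.0000 t17.12 p [ 0.468  -0.0528  0.0339] F [ 1.3693 -0.8068 -6.4461] op0.00966
  pulled False t17.67 p [ 0.4653 -0.0528  0.0402] F [ -0.6392  -0.8784 -34.2483] op0.00977
```

```bash
python3 - <<'E'
from h import *
def pull(cmd,dz=.006):
    p=np.array([.468,-.0528,.034])
    robot.gripper_to(.014); robot.move_linear(p,velocity=.05)
    robot.gripper_to(cmd); a=st('cmd %.4f'%cmd)
    h=robot.move_linear(p+[0,0,dz],velocity=.02,threshold=80); s=st('  pulled %s'%h)
for c in (.0099,.0098,.0097,.0096): pull(c)
robot.gripper_to(.03)
robot.move_linear([.468,-.0528,.2],velocity=.2)
E
```

```text
cmd 0.0099 t18.81 p [ 0.468  -0.0529  0.034 ] F [ 0.629  -0.416  -1.9726] op0.01002
  pulled False t19.26 p [ 0.4681 -0.0529  0.0403] F [-1.8445 -1.0099  3.784 ] op0.01010
cmd 0.0098 t20.14 p [ 0.468  -0.0529  0.034 ] F [-0.199  -0.6664 -3.2968] op0.01020
  pulled False t20.59 p [ 0.4677 -0.0529  0.0403] F [-5.9553 -2.4772  5.4208] op0.01018
cmd 0.0097 t21.47 p [ 0.468  -0.0528  0.034 ] F [ 1.1017 -1.4002 -3.6723] op0.00999
  pulled False t21.92 p [ 0.4674 -0.0529  0.0401] F [-5.6201 -1.225  -1.3767] op0.00975
cmd 0.0096 t22.78 p [ 0.468  -0.0529  0.034 ] F [ 1.2301 -0.6672 -3.8937] op0.00976
  pulled False t23.23 p [ 0.467  -0.0528  0.0399] F [-6.8111 -0.8409 -8.5715] op0.01008
```

```bash
python3 - <<'E'
from h import *
I=cv2.imread('pics/w3.png')[:,:,::-1].copy(); c=np.load('w3.npy',allow_pickle=True).item()
bl=[b for b in blobs(mask(I,(105,100,40),(125,255,255)),30) if 195<b[1][0]<335 and 100<b[1][1]<305]
w=onz('wrist',[b[1] for b in bl],.043,c)
for b,x in zip(bl,w): print(b[0],b[1],x)
T=cv2.imread('pics/top0.png')[:,:,::-1].copy()
R=tool([0,-.3746,-.927],[1,0,0])
d=np.array([0,-.9272,.3746]);n=np.array([0,.3746,.9272])
for sg in (1,-1):
  Rw=DR@tool(-n,[sg,0,0])
  for X in (-.0825,-.0275,.0275):
    for off in (d*.045+n*.07,d*.045,d*.19):
      p=np.array([X,-.0448,.0528])+off
      q=robot.ik(D(*p),Rw); print(sg,X,None if q is None else q)
  q=robot.ik([.467,-.135,.06],tool([0,0,-1],[sg,-.014*sg,0]));print('lay',q)
E
```

```text
225 [322. 119.] [ 0.3801 -0.0508  0.043 ]
292 [206.726  119.5651] [ 0.3787 -0.1598  0.043 ]
311 [210.4405 164.9453] [ 0.4213 -0.1604  0.043 ]
270 [321.5 165. ] [ 0.4231 -0.0519  0.043 ]
291 [214.1684 209.4261] [ 0.4659 -0.1611  0.043 ]
242 [321.9835 209.9463] [ 0.468  -0.0521  0.043 ]
274 [217.7482 251.3029] [ 0.5107 -0.1618  0.043 ]
223 [321.8206 251.4215] [ 0.5123 -0.0529  0.043 ]
207 [221.0918 288.8986] [ 0.5538 -0.1624  0.043 ]
168 [321.5 289. ] [ 0.5553 -0.0539  0.043 ]
1 -0.0825 [-0.9108  0.5147  0.2464  1.7721  0.1666  1.1449 -0.8613]
1 -0.0825 [-0.9296  0.591   0.3088  1.8497  0.1316  0.9906 -0.8275]
1 -0.0825 [-0.7739  0.3846  0.3262  2.0232  0.2484  0.9724 -0.7132]
1 -0.0275 [-0.8859  0.5871  0.312   1.6649  0.1318  1.1657 -0.7619]
1 -0.0275 [-0.8958  0.6592  0.363   1.7406  0.0926  1.0195 -0.7278]
1 -0.0275 [-0.7558  0.4684  0.3896  1.9083  0.1995  0.9869 -0.6076]
1 0.0275 [-0.8507  0.6645  0.3624  1.5453  0.0943  1.1962 -0.6722]
1 0.0275 [-0.856   0.7318  0.4065  1.6203  0.0518  1.0575 -0.6386]
1 0.0275 [-0.7342  0.5561  0.4459  1.7845  0.1405  1.0122 -0.5067]
lay [-0.1998  0.4577  0.5033  2.0934 -0.3499  0.671   0.5233]
-1 -0.0825 [-0.6538  0.5062 -0.0905  1.7626  0.3233  1.1856  2.1402]
-1 -0.0825 [-0.6475  0.5712 -0.0579  1.8395  0.3464  1.0404  2.1256]
-1 -0.0825 [-0.5123  0.3699  0.0129  2.0144  0.3699  1.0109  2.3113]
-1 -0.0275 [-0.6083  0.5697 -0.072   1.6541  0.3338  1.213   2.2105]
-1 -0.0275 [-0.6062  0.6295 -0.0323  1.7297  0.3462  1.072   2.2031]
-1 -0.0275 [-0.4782  0.4428  0.0404  1.8987  0.3648  1.0325  2.3841]
-1 0.0275 [-0.5683  0.6383 -0.0547  1.5337  0.3392  1.247   2.2788]
-1 0.0275 [-0.5687  0.6931 -0.01    1.6089  0.3413  1.1098  2.2772]
-1 0.0275 [-0.4473  0.5182  0.0636  1.7742  0.3533  1.0617  2.4535]
lay [ 0.9542  0.5893 -0.9077  2.057   0.6509  0.808   2.7808]
```

```bash
cat >> h.py <<'E'
TO=np.array([.467,-.1070,0]);TY=-.0165;TR=Rz(TY)
def Tr(x,y,z): return TO+TR@np.array([x,y,z])
d=np.array([0,-.9272,.3746]);n=np.array([0,.3746,.9272])
RG=DR@tool(-n,[1,0,0]); RL=TR@tool([0,0,-1],[1,0,0])
def BP(X,s,u=0): return D(*(np.array([X,-.0448,.0528])+d*s+n*u))
E
python3 - <<'E'
from h import *
X=-.0275
robot.move_ptp(BP(X,.10,.12),RG)
robot.gripper_to(.035)
I=robot.grab_frame('wrist');save('w4',I)
h=robot.move_linear(BP(X,.045,.06),velocity=.15);st(h)
h=robot.move_linear(BP(X,.045,0),velocity=.06,threshold=5);st(h)
save('s4',robot.grab_frame('scene'));save('w4b',robot.grab_frame('wrist'))
E
```

```text
False t27.93 p [0.5147 0.2484 0.1258] F [-11.657   -6.1463  25.6535] op0.03504
True t28.13 p [0.5145 0.2482 0.1261] F [-4.8905 -0.7386 15.9943] op0.03490
```

View pics/w4b.png

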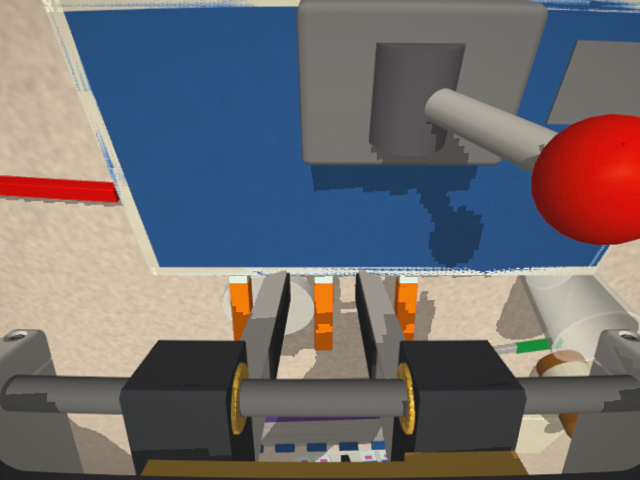

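View pics/s4.png

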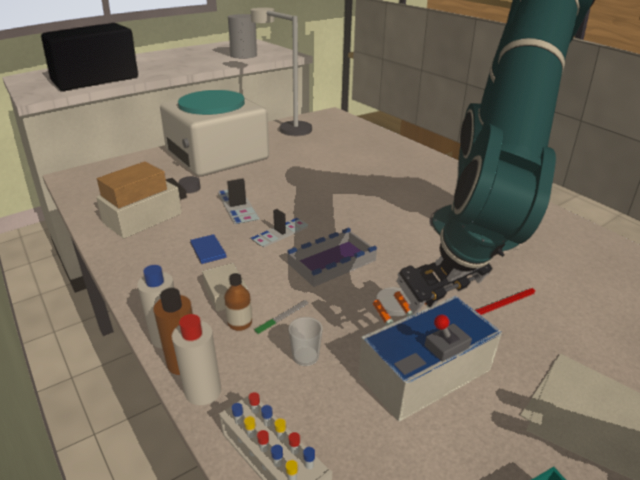

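```bash
cat >> h.py <<'E'
A=np.deg2rad(12); a=np.array([0,np.sin(A),np.cos(A)])
RG=DR@tool(-a,[1,0,0])
B=np.deg2rad(10); RL=TR@tool([0,np.sin(B),-np.cos(B)],[1,0,0])
S=.050
def GP(X,s=S,u=0): return D(*(np.array([X,-.0448,.0528])+d*s+a*u))
E
python3 - <<'E'
from h import *
X=-.0275
robot.move_linear(BP(X,.06,.12),velocity=.1);st()
robot.move_ptp(GP(X,.07,.1),RG)
robot.move_linear(GP(X,S,.05),velocity=.15);st()
h=robot.move_linear(GP(X,S,0),velocity=.06,threshold=5);st(h)
save('w5',robot.grab_frame('wrist'));save('t5',robot.grab_frame('top'))
for y in (-.03,): print(robot.ik(Tr(-.0225,y,.06),RL),robot.ik(Tr(.0675,y,.06),RL),robot.ik(Tr(-.0675,y,.06),RL))
E
```

```text
t29.00 p [0.5159 0.2576 0.1859] F [ 0.2843 -0.3868 -0.4962] op0.03495
 t29.83 p [0.5138 0.2331 0.1204] F [-0.3243 -0.5562  0.1681] op0.03496
False t30.82 p [0.5131 0.2225 0.0718] F [-0.0079  0.7583 -0.2159] op0.03494
[ 0.2367  0.4186  0.1267  2.0935 -0.3315  0.7187  0.5974] [ 0.2699  0.5321  0.029   1.8854 -0.2583  0.7897  0.467 ] [ 0.209   0.3648  0.1932  2.1913 -0.3674  0.6904  0.6715]
```

View pics/w5.png

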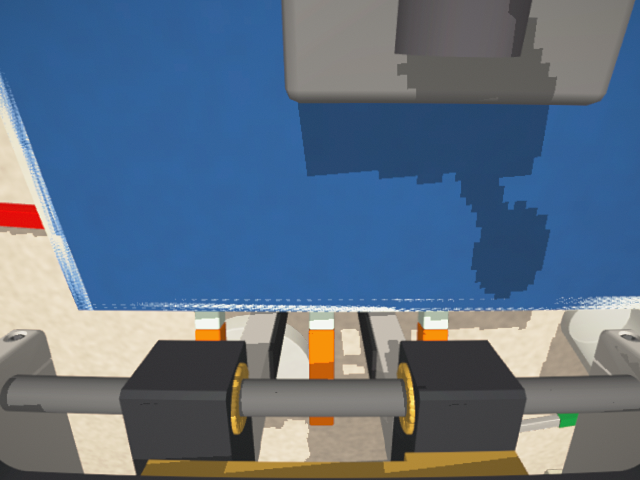

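```bash
python3 - <<'E'
from h import *
X=-.0275
def orange():
    return [tuple(c.round(1)) for ar,c,p in blobs(mask(robot.grab_frame('scene'),(5,180,100),(15,255,255)),20)]
for c in (.016,.0125,.012,.0118,.0116): robot.gripper_to(c)
st('grip');print(orange())
robot.move_linear(GP(X,S)+.0015*(DR@n),velocity=.02);st('lift')
robot.move_linear(GP(X,S+.03)+.0015*(DR@n),velocity=.04,threshold=8);st('pull')
print(orange())
E
```

```text
grip t32.38 p [0.5129 0.2222 0.0715] F [ 0.1781  0.4431 -0.2908] op0.01180
[(np.float64(381.1), np.float64(310.0))]
lift t32.68 p [0.513  0.2228 0.073 ] F [ 0.3655 -0.3275 -0.7446] op0.01206
pull t33.58 p [0.5103 0.1954 0.0841] F [-0.51   -1.1446 -0.4275] op0.01159
[(np.float64(424.3), np.float64(295.9)), (np.float64(381.3), np.float64(310.2))]
```

```bash
python3 - <<'E'
from h import *
X=-.0275
h=robot.move_linear(GP(X,S+.15)+.0015*(DR@n),velocity=.08,threshold=8);st(h)
save('s6',robot.grab_frame('scene'));save('t6',robot.grab_frame('top'))
I=cv2.imread('pics/s6.png');cv2.imwrite('pics/s6a.png',cv2.resize(I[180:400,280:540],None,fx=3,fy=2.7))
E
```

```text
False t35.28 p [0.5    0.0847 0.1289] F [-0.0938 -0.9386  0.0758] op0.01197
```

View pics/s6a.png

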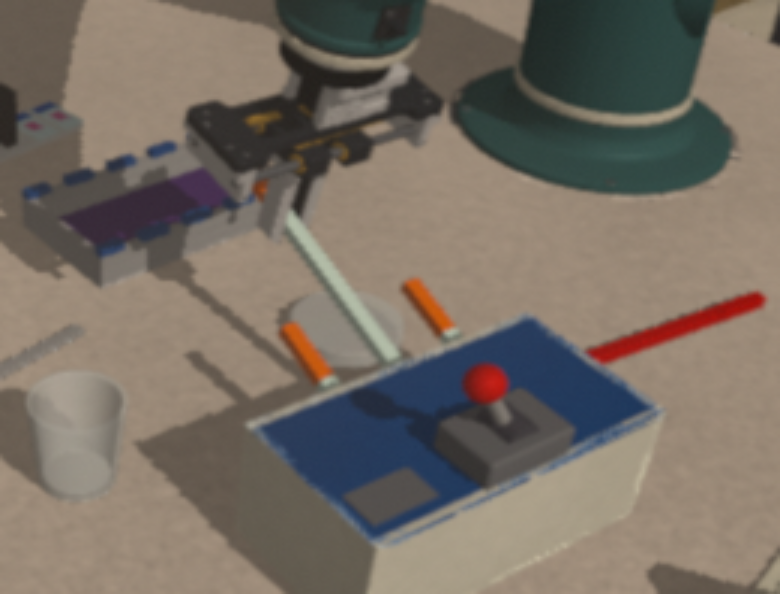

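View pics/t6.png

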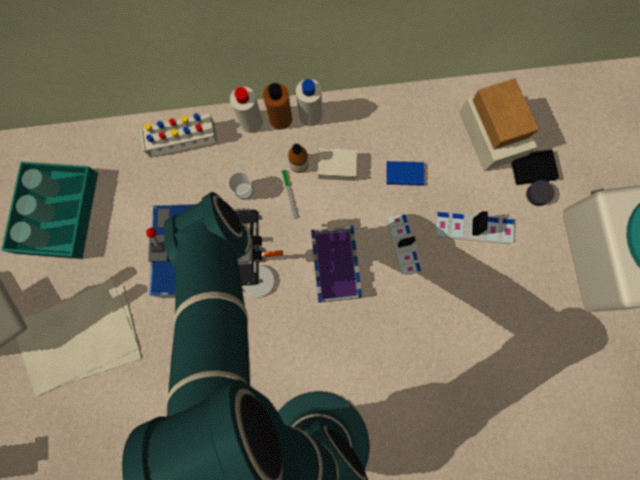

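```bash
python3 - <<'E'
from h import *
X=-.0275
robot.move_linear(GP(X,S+.19)+.0015*(DR@n),velocity=.12)
p=robot.get_state()['ee_pos']
robot.move_linear(Tr(-.0225,-.03,.14),velocity=.12,frame=RL);st()
robot.move_linear(Tr(-.0225,-.03,.065),velocity=.1);st()
save('s7',robot.grab_frame('scene'));save('t7',robot.grab_frame('top'));save('w7',robot.grab_frame('wrist'))
I=cv2.imread('pics/s7.png');cv2.imwrite('pics/s7a.png',cv2.resize(I[180:380,240:500],None,fx=3,fy=3))
I=cv2.imread('pics/t7.png');cv2.imwrite('pics/t7a.png',cv2.resize(I[180:320,230:420],None,fx=4,fy=4))
E
```

```text
t37.61 p [ 0.4441 -0.1361  0.14  ] F [-0.4728  0.0335 -0.6206] op0.01189
 t38.51 p [ 0.4443 -0.1368  0.0654] F [-0.3906  1.2295  0.0787] op0.01191
```

View pics/s7a.png

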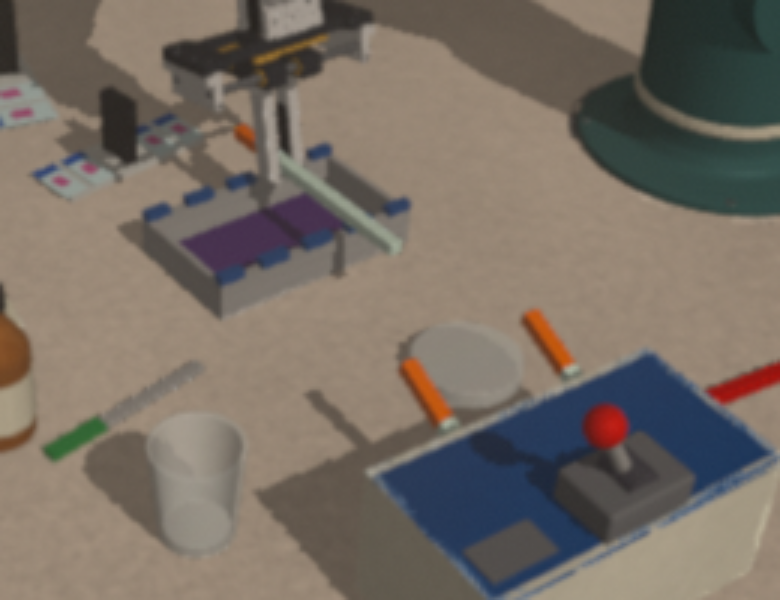

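View pics/w7.png

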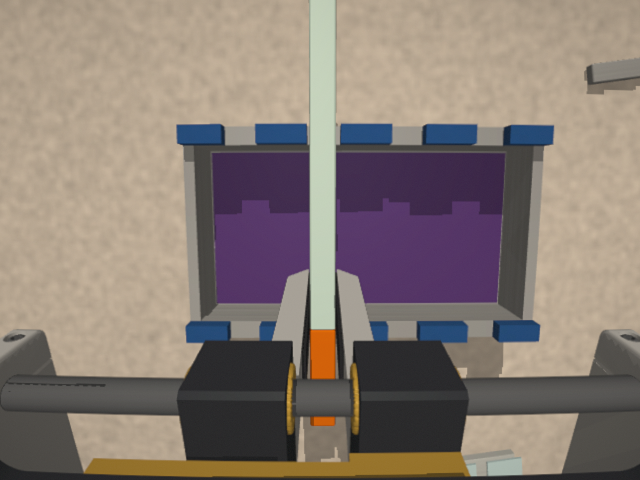

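View pics/t7a.png

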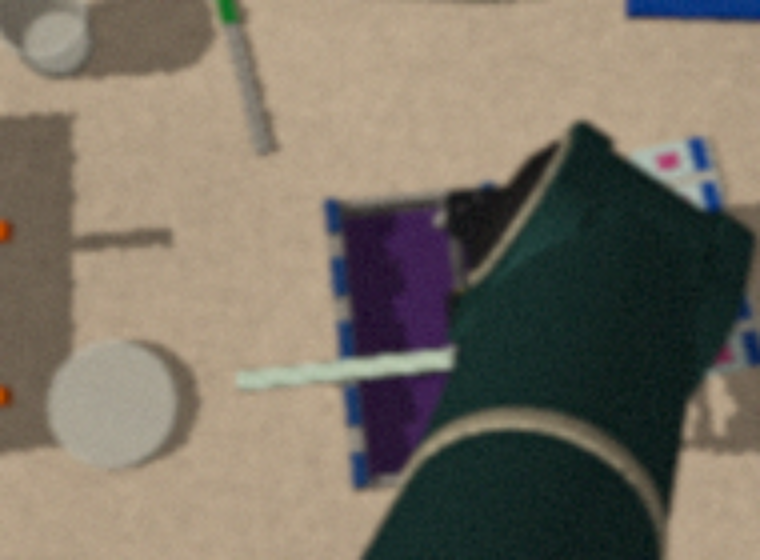

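```bash
python3 - <<'E'
from h import *
h=robot.move_linear(Tr(-.0225,-.03,.0415),velocity=.04,threshold=4);st(h)
save('w8',robot.grab_frame('wrist'));I=robot.grab_frame('scene');cv2.imwrite('pics/s8a.png',cv2.resize(I[180:380,240:500,::-1],None,fx=3,fy=3))
E
```

```text
True t39.24 p [ 0.4436 -0.1365  0.0411] F [ 1.0833 -0.2003  1.84  ] op0.01180
```

View pics/s8a.png

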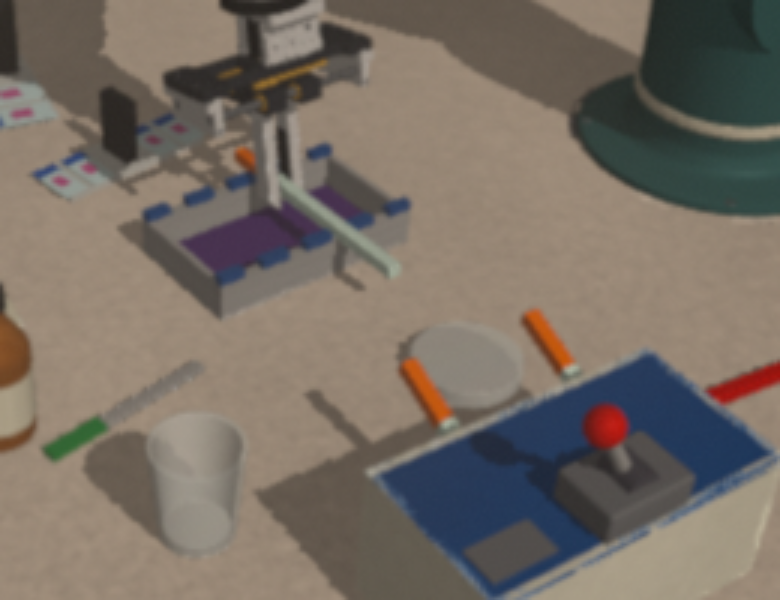

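View pics/w8.png

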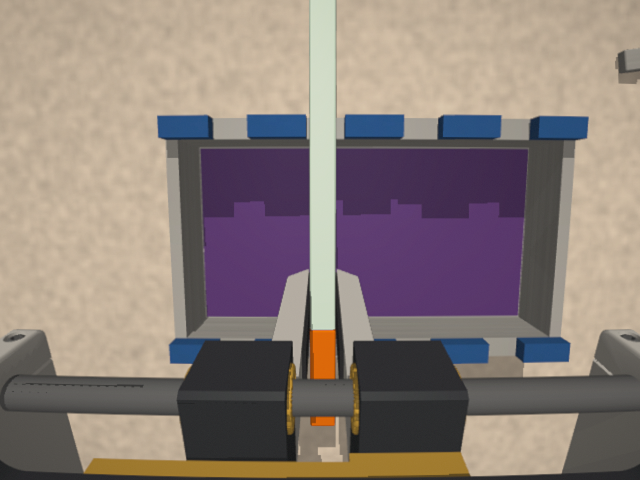

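```bash
cat >> h.py <<'E'
def release(px,py=-.03):
    for c in (.0122,.013,.015,.02): robot.gripper_to(c)
    st('open')
    up=-RL[:,2]
    p=robot.get_state()['ee_pos']
    robot.move_linear(p+up*.03,velocity=.05); robot.move_linear(p+up*.1,velocity=.2)
    robot.gripper_to(.035)
E
python3 - <<'E'
from h import *
release(0)
save('w9',robot.grab_frame('wrist'))
X=.0275
robot.move_ptp(GP(X,.09,.1),RG);st()
I=robot.grab_frame('scene');save('s9',I);cv2.imwrite('pics/s9a.png',cv2.resize(I[180:380,240:500,::-1],None,fx=3,fy=3))
I=robot.grab_frame('top');save('t9',I);cv2.imwrite('pics/t9a.png',cv2.resize(I[200:320,260:440,::-1],None,fx=4,fy=4))
E
```

```text
open t40.36 p [ 0.4434 -0.1364  0.0413] F [-0.7068  0.6907 -0.5188] op0.01993
 t43.53 p [0.5664 0.1993 0.1843] F [-0.931  -0.0825 -1.0012] op0.03527
```

View pics/s9a.png

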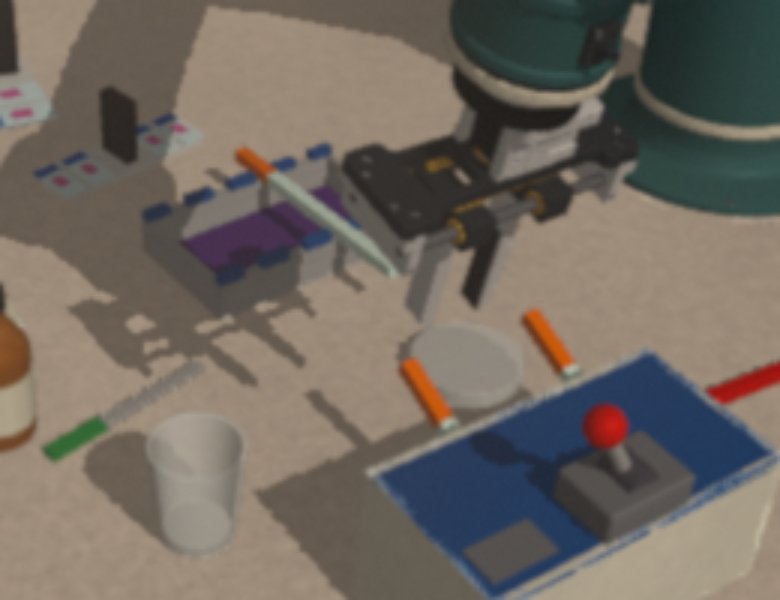

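View pics/t9a.png

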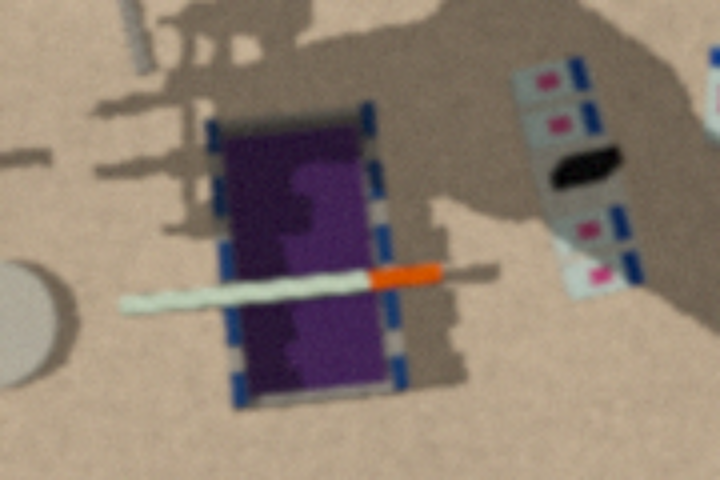

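```bash
cat >> h.py <<'E'
def grasp_draw(X):
    robot.gripper_to(.035)
    robot.move_ptp(GP(X,.09,.1),RG)
    robot.move_linear(GP(X,S,.05),velocity=.15)
    h=robot.move_linear(GP(X,S,0),velocity=.06,threshold=5);st('at %s'%h)
    if h: return
    for c in (.016,.0125,.012,.0118,.0116): robot.gripper_to(c)
    l=.0015*(DR@n)
    robot.move_linear(GP(X,S)+l,velocity=.02);st('lift')
    if robot.move_linear(GP(X,S+.03)+l,velocity=.04,threshold=8): st('STOP');return
    if robot.move_linear(GP(X,S+.19)+l,velocity=.08,threshold=8): st('STOP');return
    st('drawn')
    I=robot.grab_frame('scene');cv2.imwrite('pics/sd%d.png'%(X*1e4),cv2.resize(I[180:380,240:500,::-1],None,fx=3,fy=3))
    return True
def lay(x):
    robot.move_linear(Tr(x,-.03,.14),velocity=.12,frame=RL);st()
    robot.move_linear(Tr(x,-.03,.065),velocity=.1);st()
    save('wl%d'%(x*1e4),robot.grab_frame('wrist'))
    I=robot.grab_frame('scene');cv2.imwrite('pics/sl%d.png'%(x*1e4),cv2.resize(I[180:380,240:500,::-1],None,fx=3,fy=3))
E
python3 - <<'E'
from h import *
if grasp_draw(.0275): lay(.0685)
E
```

```text
at False t45.69 p [0.5679 0.2174 0.0718] F [0.4048 0.9127 0.9091] op0.03498
lift t47.41 p [0.5678 0.2177 0.073 ] F [-0.2257 -1.3544 -0.2986] op0.01208
drawn t50.46 p [0.5514 0.0426 0.144 ] F [-0.0062 -0.1873 -0.0189] op0.01198
 t52.17 p [ 0.5351 -0.1374  0.1401] F [-0.504   0.2163 -0.5247] op0.01218
 t53.07 p [ 0.5353 -0.1382  0.0655] F [-0.0297 -0.1435  0.4097] op0.01190
```

```bash
ls -t pics | head -4
```

```text
sl685.png
wl685.png
sd275.png
t9a.png
```

View pics/wl685.png

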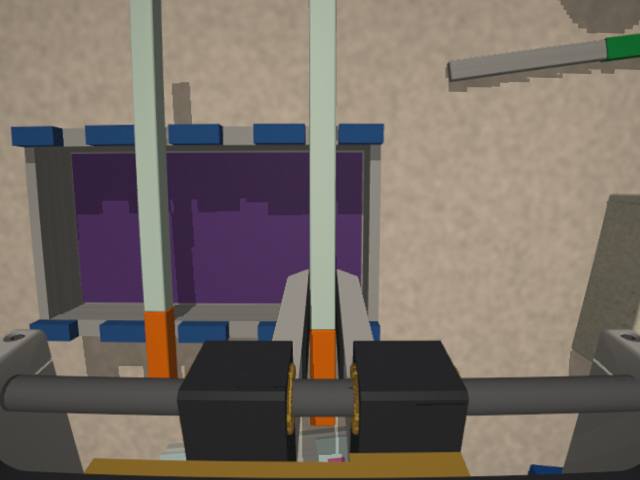

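View pics/sl685.png

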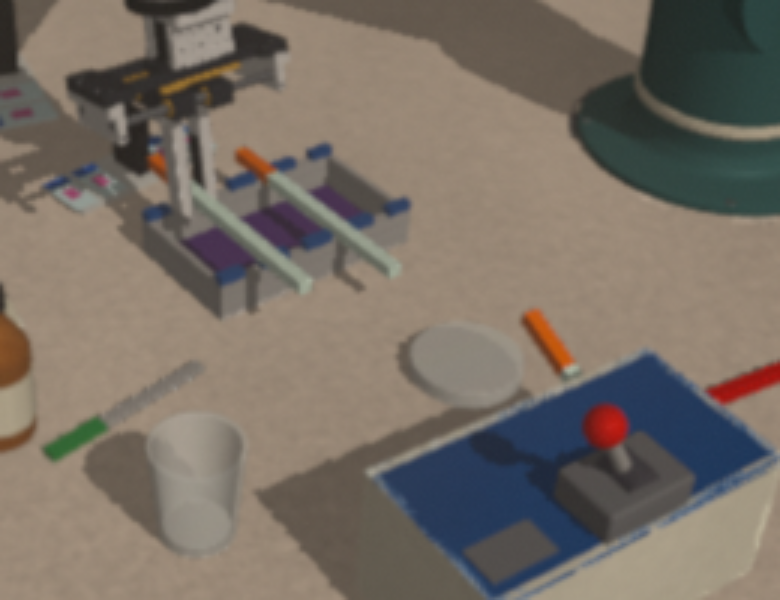

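```bash
python3 - <<'E'
from h import *
I=robot.grab_frame('top');save('t10',I);cv2.imwrite('pics/t10a.png',cv2.resize(I[180:320,260:450,::-1],None,fx=4,fy=4))
E
```

```text
(no output)
```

View pics/t10a.png

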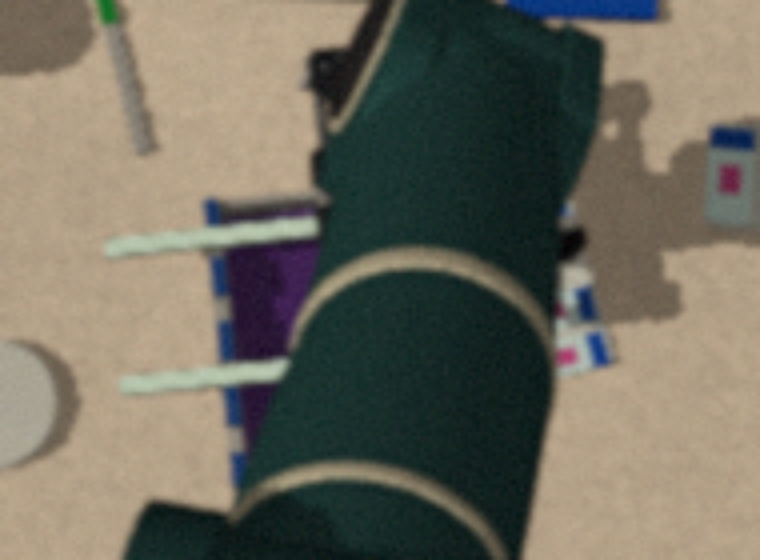

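```bash
python3 - <<'E'
from h import *
h=robot.move_linear(Tr(.0685,-.03,.0415),velocity=.04,threshold=4);st(h)
save('w11',robot.grab_frame('wrist'))
E
```

```text
True t53.80 p [ 0.5345 -0.138   0.041 ] F [ 0.0642 -0.0707  3.6394] op0.01210
```

View pics/w11.png

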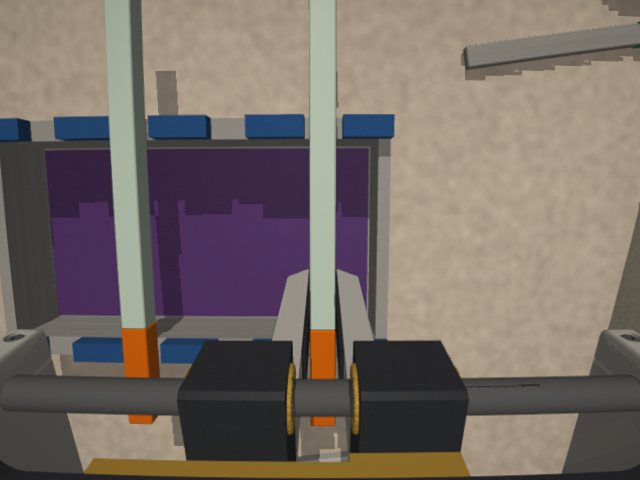

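Bar 3 is between the posts (u 309–336 within 304–343). Release it and fetch bar 1.

```bash
python3 - <<'E'
from h import *
release(0)
if grasp_draw(-.0825): lay(-.0665)
E
```

```text
open t54.87 p [ 0.5343 -0.1379  0.0411] F [0.2087 0.2745 0.1989] op0.02029
at False t59.80 p [0.4583 0.2275 0.0718] F [-0.1105 -0.5938 -0.1252] op0.03504
lift t61.52 p [0.4582 0.2278 0.073 ] F [-0.1727  0.1396 -1.1915] op0.01205
drawn t64.57 p [0.4419 0.0527 0.144 ] F [ 0.0511  0.1362 -1.0686] op0.01179
 t66.38 p [ 0.4001 -0.1355  0.14  ] F [ 0.0648 -0.7864  0.3569] op0.01143
 t67.28 p [ 0.4003 -0.136   0.0654] F [-0.0825 -0.2382 -0.6899] op0.01226
```

View pics/wl-665.png

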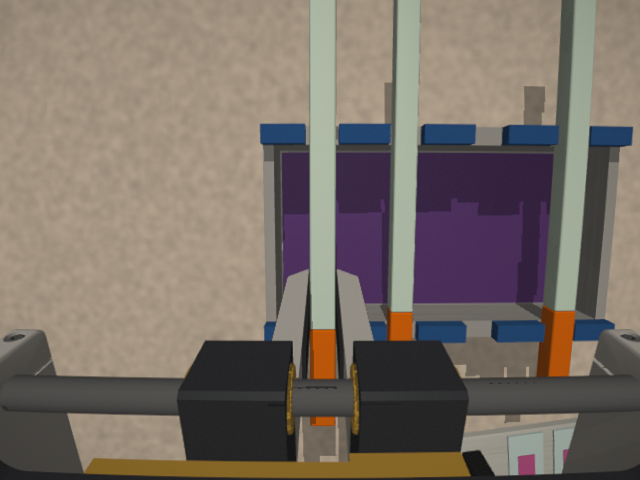

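View pics/sl-665.png

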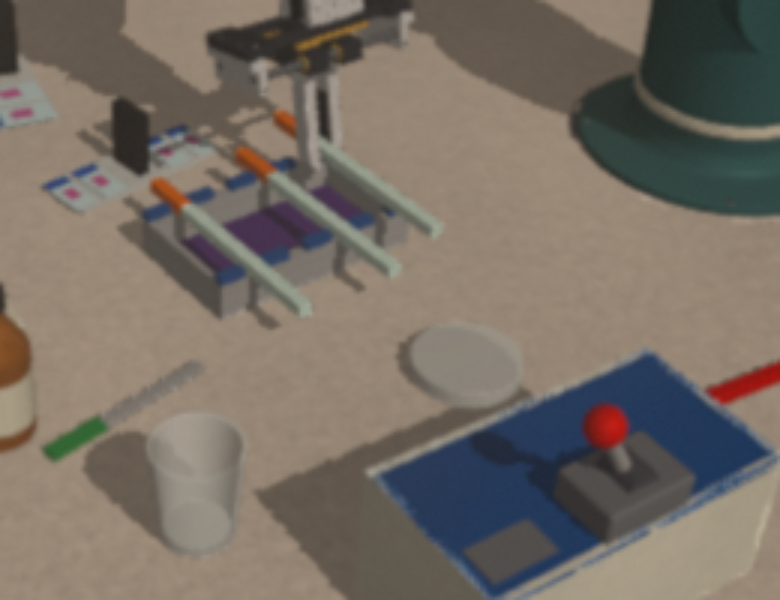

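```bash
python3 - <<'E'
from h import *
h=robot.move_linear(Tr(-.0665,-.03,.0415),velocity=.04,threshold=4);st(h)
save('w12',robot.grab_frame('wrist'))
release(0)
robot.move_ptp([.40,.08,.3],tool([0,0,-1],[0,1,0]));st()
I=robot.grab_frame('top');save('t13',I);cv2.imwrite('pics/t13a.png',cv2.resize(I[190:310,270:430,::-1],None,fx=5,fy=5))
save('s13',robot.grab_frame('scene'))
E
```

```text
True t67.96 p [ 0.3996 -0.1358  0.0412] F [ 2.1749 -0.0341 -0.0554] op0.01163
open t69.03 p [ 0.3995 -0.1357  0.0414] F [-0.0964  0.7128 -0.1246] op0.02012
 t71.83 p [0.4    0.079  0.2993] F [-0.6526 -0.2952 -0.2486] op0.03464
```

View pics/t13a.png

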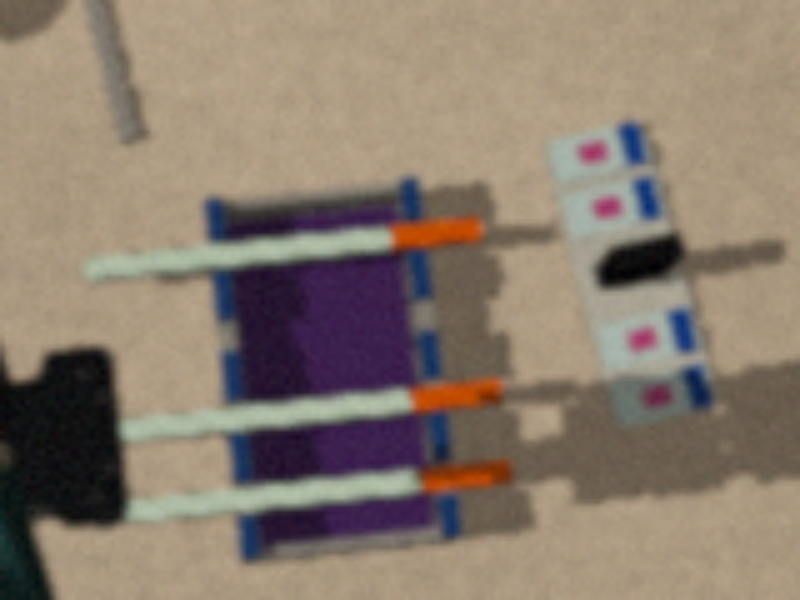

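View pics/s13.png

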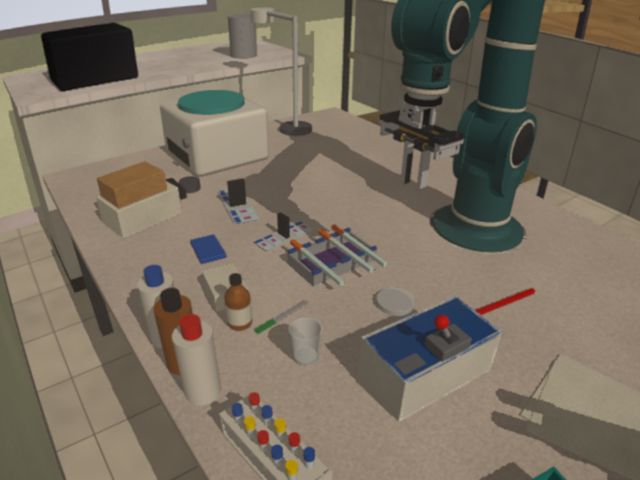

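```bash
python3 - <<'E'
from h import *
uv=np.array([(550,142),(640,123),(712,405),(620,425)])/5+[270,190]-.4
w=onz('top',uv,.006);print(w, w.mean(0))
ax=(w[0]+w[1]-w[2]-w[3]);print(np.arctan2(ax[1],ax[0]),np.linalg.norm(ax)/2)
c=w.mean(0)
R=tool([0,0,-1],[ax[0],ax[1],0])
robot.gripper_to(.05)
robot.move_ptp([c[0],c[1],.26],R);st()
save('w14',robot.grab_frame('wrist'));np.save('w14.npy',robot.camera_info('wrist'),allow_pickle=True)
E
```

```text
[[ 0.5861 -0.2487  0.006 ]
 [ 0.591  -0.3017  0.006 ]
 [ 0.4249 -0.3171  0.006 ]
 [ 0.42   -0.2642  0.006 ]] [ 0.5055 -0.2829  0.006 ]
0.09252045915333851 0.1668026343571794
 t73.82 p [ 0.506  -0.2816  0.2602] F [0.5032 0.0888 1.1404] op0.05017
```

View pics/w14.png

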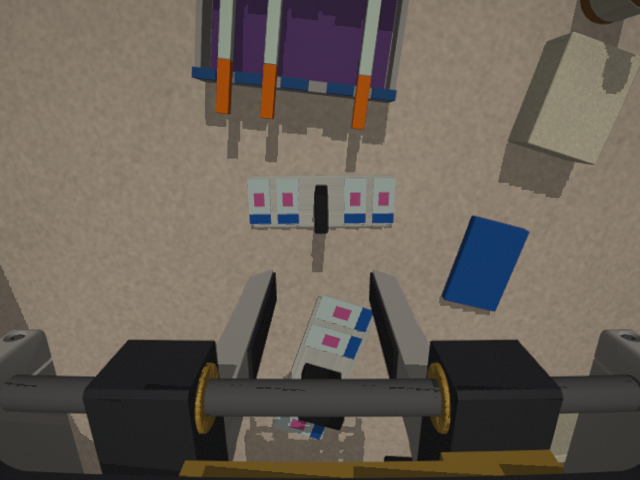

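```bash
python3 - <<'E'
from h import *
I=cv2.imread('pics/w14.png')[:,:,::-1].copy();c=np.load('w14.npy',allow_pickle=True).item()
g=cv2.cvtColor(I,cv2.COLOR_RGB2GRAY)
sub=(g<45).astype(np.uint8)[165:250,290:350]
for a_,ce,p in blobs(sub,30): 
    p=p+[290,165];print(a_,ce+[290,165],p.min(0),p.max(0))
    print('top face rect',cv2.minAreaRect(onz('wrist',p,.07,c)[:,:2].astype(np.float32)*1000))
cor=[(249,178),(395,178),(398,228),(248,227)]
w=onz('wrist',cor,.005,c);print(w,w.mean(0)); e=(w[1]+w[2]-w[0]-w[3])/2;print(np.linalg.norm(e),np.arctan2(e[1],e[0]))
cv2.imwrite('pics/w14a.png',cv2.resize(I[160:260,230:420,::-1],None,fx=4,fy=4,interpolation=cv2.INTER_CUBIC))
E
```

```text
594 [320.6465 209.564 ] [314 186] [327 232]
top face rect ((503.94146728515625, -278.85162353515625), (12.915864944458008, 46.638221740722656), 5.678262233734131)
[[ 0.4202 -0.265   0.005 ]
 [ 0.5865 -0.2491  0.005 ]
 [ 0.5991 -0.3077  0.005 ]
 [ 0.4213 -0.3235  0.005 ]] [ 0.5068 -0.2863  0.005 ]
0.17284348198036895 0.0917970574396031
```

View pics/w14a.png

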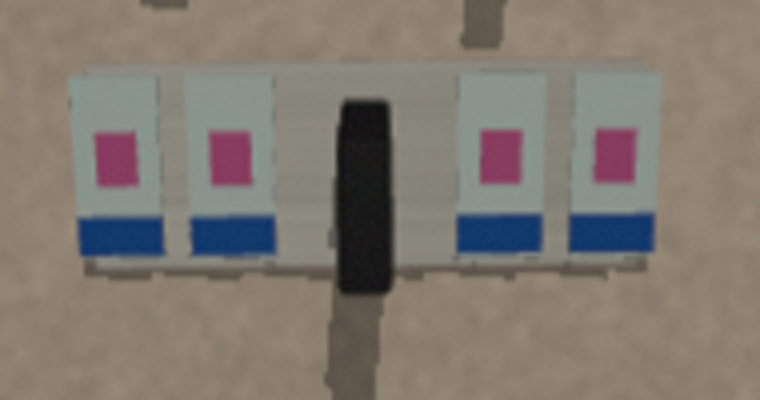

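```bash
python3 - <<'E'
from h import *
c=np.load('w14.npy',allow_pickle=True).item()
print(onz('wrist',[(230+366/4,160+140/4),(230+365/4,160+293/4),(321.3,214)],.07,c))
g=onz('wrist',[(321.3,214)],.07,c)[0]
R=tool([0,0,-1],[np.cos(.0925),np.sin(.0925),0])
p=np.array([g[0],g[1],.053])
robot.move_linear([p[0],p[1],.14],velocity=.15);st()
save('w15',robot.grab_frame('wrist'))
h=robot.move_linear(p,velocity=.06,threshold=6);st(h)
save('w15b',robot.grab_frame('wrist'))
E
```

```text
[[ 0.5036 -0.2644  0.07  ]
 [ 0.507  -0.3033  0.07  ]
 [ 0.5052 -0.2834  0.07  ]]
 t74.82 p [ 0.5057 -0.2836  0.1409] F [-1.0583 -0.6182 -0.176 ] op0.05002
False t76.47 p [ 0.5054 -0.2835  0.0533] F [ 0.9346 -0.7838  0.8889] op0.04994
```

View pics/w15b.png

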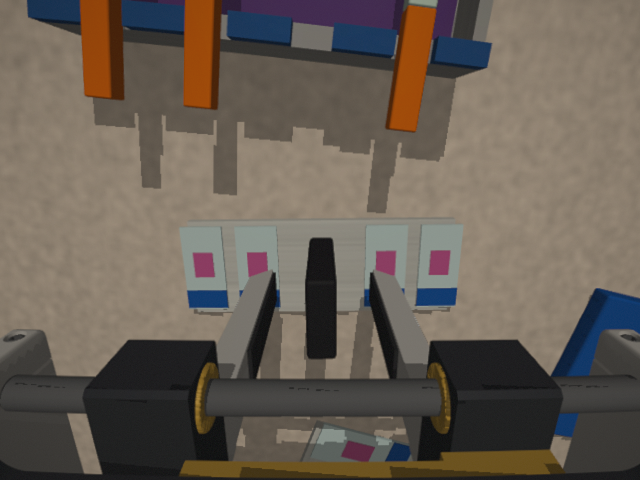

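```bash
python3 - <<'E'
from h import *
s=robot.get_state();z0=s['ee_pos'][2]
for c in (.02,.0145,.008): robot.gripper_to(c)
st('grip')
p=robot.get_state()['ee_pos']
robot.move_linear([p[0],p[1],.19],velocity=.12);st('up')
RC=TR@tool([0,0,-1],[1,0,0])
robot.move_linear(Tr(0,0,.19),velocity=.12,frame=RC)
robot.move_linear(Tr(0,0,.115),velocity=.08);st()
save('s16',robot.grab_frame('scene'));save('w16',robot.grab_frame('wrist'))
E
```

```text
grip t77.72 p [ 0.5051 -0.2834  0.053 ] F [-2.0082 -0.0534  0.081 ] op0.01414
up t79.01 p [ 0.5048 -0.2832  0.1893] F [-0.4067  0.4653 -1.7469] op0.01383
 t81.75 p [ 0.4673 -0.1071  0.1154] F [ 0.8682  0.4466 -1.5328] op0.01392
```

View pics/s16.png

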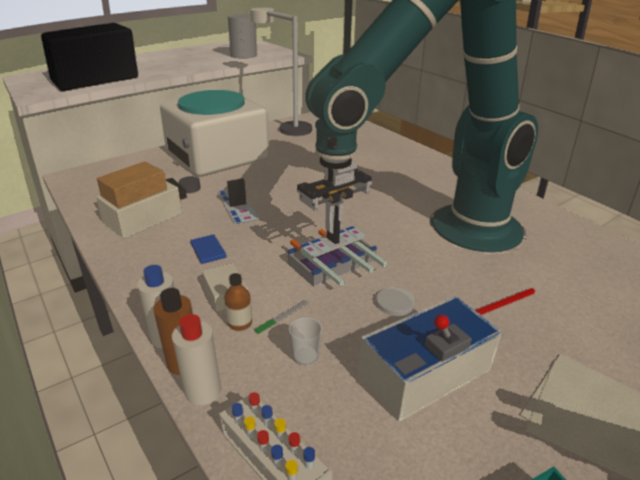

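View pics/w16.png

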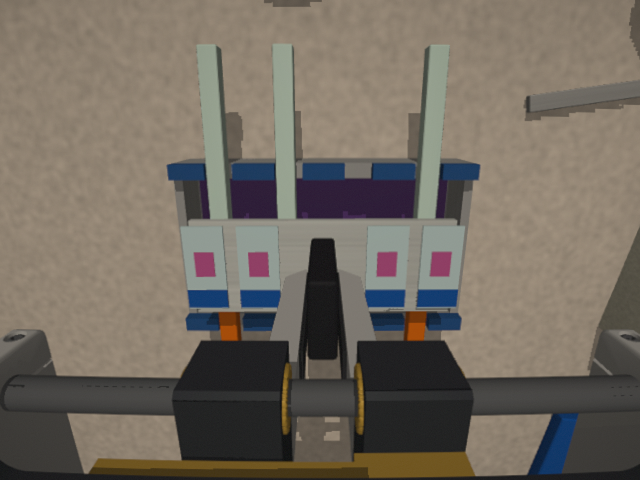

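```bash
python3 - <<'E'
from h import *
h=robot.move_linear(Tr(0,0,.0995),velocity=.02,threshold=3);st(h)
for c in (.0145,.017,.022,.035): robot.gripper_to(c)
st('open')
p=robot.get_state()['ee_pos']
robot.move_linear(p+[0,0,.06],velocity=.08);robot.move_linear(p+[0,0,.16],velocity=.2)
save('w17',robot.grab_frame('wrist'))
robot.move_ptp([.40,.12,.3],tool([0,0,-1],[0,1,0]));st()
I=robot.grab_frame('top');save('t17',I);cv2.imwrite('pics/t17a.png',cv2.resize(I[190:310,270:430,::-1],None,fx=5,fy=5))
I=robot.grab_frame('scene');save('s17',I);cv2.imwrite('pics/s17a.png',cv2.resize(I[180:380,240:500,::-1],None,fx=3,fy=3))
E
```

```text
True t82.57 p [ 0.4668 -0.107   0.0999] F [-0.7479 -0.0147  6.3964] op0.01345
open t83.83 p [ 0.4664 -0.1069  0.0996] F [0.4337 0.1629 0.5149] op0.03488
 t86.44 p [0.4002 0.1192 0.2994] F [-0.1985 -0.1833  0.0187] op0.03516
```

View pics/t17a.png

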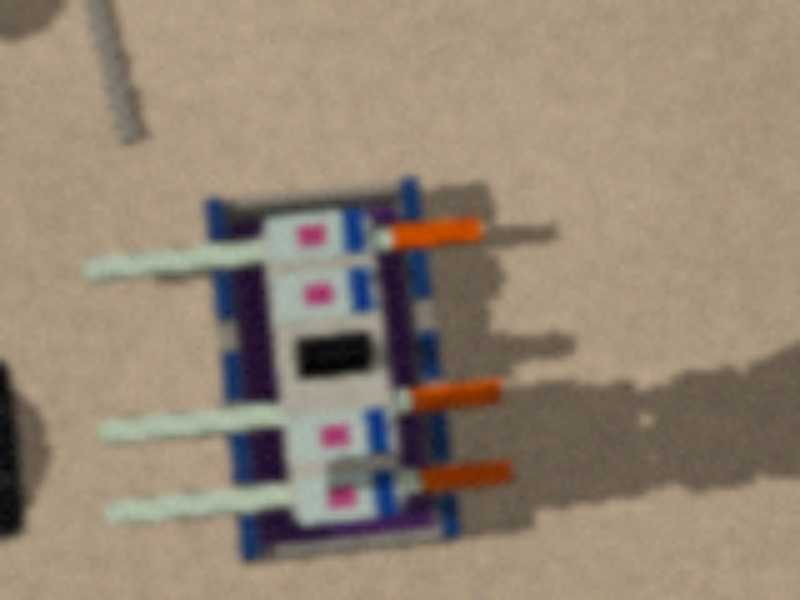

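View pics/s17a.png

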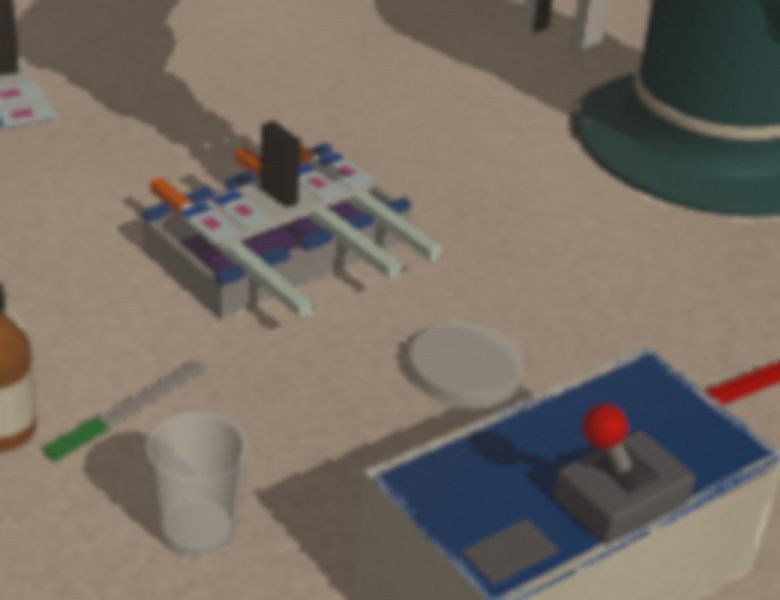

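View pics/w17.png

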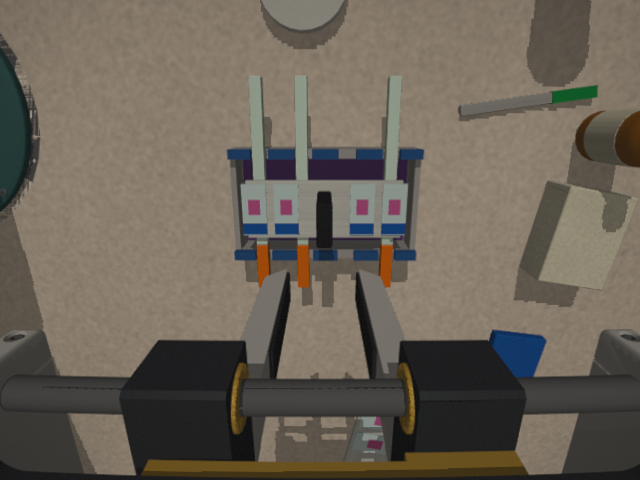

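```bash
python3 - <<'E'
from h import *
I=cv2.imread('pics/t17.png')[:,:,::-1].copy()
for q in [((88,270),(484,232)),((100,432),(502,392)),((107,512),(513,472))]:
    uv=np.array(q)/5+[270,190]-.4
    w=(onz('top',uv,.044)-TO)@TR; e=w[0]-w[1]; print('mid',w.mean(0),'len',np.linalg.norm(e),'ang',np.arctan2(-e[0],e[1]))
uv=np.array([[336,354]])/5+[270,190]-.4; print('grip',(onz('top',uv,.117)-TO)@TR)
robot.sign_off()
E
```

```text
mid [0.0667 0.0184 0.044 ] len 0.21982037921343503 ang -0.007651040512348259
mid [-0.023   0.0197  0.044 ] len 0.22016087230172485 ang -0.005070271798288857
mid [-0.0668  0.0195  0.044 ] len 0.22083774799342484 ang -0.006524618627192946
grip [[-0.0038  0.0002  0.117 ]]
the job is handed in; nothing more can be done
```

The job is done and handed in after about 86 s of the 210 s. I pushed the fan lever fully over to off. The three bars present (1, 2 and 3; the fourth slot was empty) came out along their slope on a light position-limited grip. They now lie in the tray notches at about x = -67, -23 and +67 mm. The smaller slide carrier stands across them. It was knocked about 25 mm aside during the run, so I located it again before picking it up.

**Last checks (from the camera pictures):**
- **Bars:** the mids are about 18–20 mm off the tray centre along y, where 30 mm is allowed. They are aligned with the tray's y axis within 0.01 rad.
- **Carrier:** its grip is about 4 mm from the tray centre and it looks level, but I judged height and tilt only by eye and by the arm's height at release.
- **Lever:** the ball sits about 30 mm to the +x side, where full off would put it at about 29 mm.
- **Bystanders:** none showed any visible movement.

**What went less cleanly:**
- **Roof contact:** on the first approach the fingertips touched the drier's roof edge, with about 26 N showing in z (28 N in all). I backed off and tilted the gripper less; no bar was involved.
- **Grip force:** I could not measure it directly on the bars. I set it from pull tests on the tray wall, which suggested roughly 7 N per finger.

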